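Index the tofu carousel and load its empty pocket

TASK

Turn the carousel until its empty pocket clicks into line with the white infeed chute. Then slide the tofu block waiting in the chute, without lifting or tipping it, straight into that pocket until it is fully home against the green hub, and leave the jar and the bowl where they are.

Things in the scene. Friction and masses are not known exactly. Their poses are not given: they have to be found in the camera images.
- carousel (a joint): Round aluminium disc, 250 mm across, top 50 mm above the table, on a vertical axis without end stops. In rad, positive anticlockwise from above; at 0 (and every full turn) the empty pocket faces the chute. A sprung detent clicks each quarter turn: it pulls in from 0.1 rad either side and takes about 6 N at a post to push through; elsewhere friction holds the carousel where it is left.
- hub (a point): The axis, on the steel knob of the carousel's green square hub (64 x 64 mm, top 72 mm above the table; knob 82 mm). Axes turn with the carousel; the empty pocket lies along its -y. Four pockets leave the hub's sides, 90 degrees apart; three hold golden tofu blocks fixed to the disc, tops 85 mm above the table.
- pocket_mouth (a point): Outer end of the empty pocket's centre line, on the disc's top, 115 mm from the axis. Each pocket is straight with a blue floor, 58 mm wide between two thin steel rails 22 mm high that run from the hub to 115 mm from the axis.
- pocket_seat (a point): Point on the floor of the empty pocket (disc top, 50 mm above the table), 63 mm from the axis, where the block's underside centre comes to lie when it touches the hub.
- post_a (a point): Top centre of an upright black push post, 14 mm across, rising 55 mm above the disc (top 105 mm above the table), 96 mm from the axis, between two pockets. Post a is the next post anticlockwise from the empty pocket.
- post_b (a point): Top of the next post, a quarter turn anticlockwise from post a; same size.
- post_c (a point): Top of the next post, half a turn from post a; same size.
- post_d (a point): Top of the post that is next clockwise from the empty pocket; same size.
- station: Fixed loading station under carousel and chute. Origin on the table under the axis. The chute runs out along its -y: white level floor 52 mm above the table, 128 to 268 mm from the axis, between steel guides 60 mm apart (tops 74 mm above the table, red marks at the carousel end); both ends open. A blue detent housing is on the +y side, under the disc.
- chute_mouth (a point): Point fixed to the station, on the chute's centre line, 115 mm from the axis, at the disc's height: where pocket_mouth lies when the empty pocket is in line.
- chute_entry (a point): Middle of the chute floor's outer end, 268 mm from the axis, 52 mm above the table.
- block: Firm golden tofu block, 46 mm wide (x), 60 mm long (y, lying along the chute), 34 mm high, 0.1 kg. Origin at the centre of its underside. It waits in the chute.
- jar: Bystander: jar with red lid, 64 mm across, 100 mm high. Origin under its centre.
- bowl: Bystander: steel bowl, 120 mm across, 50 mm high. Origin under its centre.
Things that resemble listed ones, but are neither listed nor needed, are in the scene too. Of the things like the block, leave any that is blue; of the rest the smaller one is meant.

How it is judged:
By the outcome, as a careful person would: the job done as asked, in the order asked, and still so for the second after the job is handed in, with the robot touching nothing.
It also fails if it takes over 67 s, if anything falls off the work surface, if the arm or the gripper's body presses on something with over 40 N, if the wrist force passes 120 N, or if a joint passes its speed limit or range.

ROBOT

A 6-joint arm with a two-finger parallel gripper is mounted at the origin on the work surface. World frame = base frame: x ahead of the robot, y to its left, z up, the work surface at z = 0. Lengths are in m, angles in rad, forces in N, time in s.
With the tool pointing down it reaches from about 0.35 to 0.775 m from the base axis. Payload 7.3 kg.
Tool frame: the origin (TCP) lies between the finger pads; the fingertips stand 14 mm ahead of it and the grasp point (between the pads) lies 5 mm behind it; z points along the fingers, y is the line along which they close (so a half turn about z gives the same grasp; the last joint's range is limited). The gripper opens to 92 mm and grips with 3 to 60 N. Pads are 19 mm wide; open, the fingers measure 130 mm over their backs; the gripper's body (75 mm by 190 mm) begins 47 mm behind the grasp point.
Start: joints at [0.982, 0.342, 1.524, -0, 1.275, -0.146], TCP at [0.225, 0.474, 0.21] pointing down, gripper open.
Joint ranges: [-2.53, 2.53], [-0.77, 2.02], [0.04, 2.7], [-1, 4.14], [0.28, 2.66], [-3.11, 3.11]. Speed limits (rad/s): [2.57, 2.57, 3.14, 3.14, 3.14, 3.14].

INTERFACE

Orientations are given as [roll, pitch, yaw] about the fixed x, y, z axes, in that order (R = Rz(yaw) Ry(pitch) Rx(roll)).
In Python, from cell import robot, eyes gives the robot as it stands. The module is installed in compiled form; this text tells all that it offers.
- The arm moves only by the shell command python3 -m handwheel 'ROWS' [FORCE]. ROWS is JSON, one flat list of numbers, 5 for each row, row after row: the shift along the world's x, y, z in mm, then the turn about the world's z in rad, then the opening, from 0 (shut) to 1 (fully open). In form: [x, y, z, spin, jaw, x, y, z, spin, jaw, ...]. A call has 1 to 8 rows; each row shifts and turns the commanded pose from where the row before left it; what a row does not reach is not made up. A row lasts 1/10 s, in which the tool goes at most 50 mm and 8.59 degrees, less where a joint would pass 70% of its speed; a pose out of reach is approached as far as the arm can. A call with a gripper value outside its range is refused whole. The fingers move at their own pace and stop on an object; FORCE is the grip in N (left out, the last holds). Time passes only in rows, so rows that do not move let the fingers close. It gives the time, the measured TCP pose, the force, the opening and the grip force at its end, in the units of the state.
- robot.observe(): the state, without advancing time (a new reading comes with each control period).
- eyes.read_camera(name): name is "side" or "top" or "wrist"; returns (picture, depth): 400x640x3 uint8, blue, green, red; 400x640 float32, m along the optical axis (not along the pixel's ray), 0 where there is no reading.
- eyes.calibration(name): a dict with "fx", "fy", "cx", "cy" (pixels), "world_to_cam" (4x4, takes a point from world to camera coordinates). Camera axes: x right, y down, z forward; pixel columns grow to the right and rows downward; lengths in m; the calibration is good to about 2 mm. A picture is of the moment at which its call begins: read the wrist's pose just before it. calibration takes no time and is no camera call; for the wrist camera it gives the pose at the moment of the call.
- robot.hand_in(): hands the job in; it is judged then, once.
The state is a dict: "time": time; "qpos": joint angles; "qvel": joint speeds; "joint_efforts": joint torques, N m; "tool_pos": TCP position; "tool_rot": TCP orientation; "contact_force": force on the tool from outside, world axes, zero at the start; "torque": the same for the moment, N m; "opening": finger opening in m; "grip_force": force on a finger pad.
Only numpy, scipy, OpenCV 4.12 (cv2) and the standard library are available. Lean on these libraries where they do the work, as an engineer would, in place of code of your own. Each camera call takes 0.05 s, during which the arm holds its last target. There are 200 camera calls.

## Working session

There is one attempt and no reset: what is moved stays moved. The work goes in short steps, Python scripts to look and compute and a shell command to move; the robot and the scene stay as the last step left them, time stands still between calls to the robot, and variables do not carry over. Pictures are saved under pics/ and viewed, at most 10 in all, crops included, and the job is handed in when it is done.

```bash
mkdir -p pics
python3 - <<'E'
from cell import robot, eyes
import cv2,numpy as np
for n in("top","side"):
    p,d=eyes.read_camera(n); cv2.imwrite(f"pics/{n}0.png",p); np.save(f"{n}0.npy",d)
    c=eyes.calibration(n); print(n,c["fx"],c["cx"],c["cy"],np.round(c["world_to_cam"],3).tolist())
print(robot.observe())
E
```

```text
top 450.05237800993285 321.8143226948741 203.911402399749 [[0.031, -0.999, -0.016, -0.086], [-0.988, -0.028, -0.151, 0.566], [0.151, 0.021, -0.988, 0.997], [0.0, 0.0, 0.0, 1.0]]
side 384.3711751793849 315.28034496891496 200.03702499525315 [[0.993, -0.121, -0.009, -0.575], [-0.089, -0.674, -0.734, 0.045], [0.083, 0.729, -0.68, 0.899], [0.0, 0.0, 0.0, 1.0]]
{'time': 0.1, 'qpos': array([ 9.81981336e-01,  3.42663440e-01,  1.52490826e+00,  1.08644076e-06,
        1.27541571e+00, -1.45978157e-01]), 'qvel': array([ 0.00038553, -0.00120953, -0.00244859,  0.00119881,  0.00155975,
        0.00139262]), 'joint_efforts': array([ 2.02178271e-03, -4.32002807e+01, -2.44696605e+01,  7.20530888e-02,
        5.26556536e-02, -6.08807886e-05]), 'tool_pos': array([0.22471811, 0.47404967, 0.20981371]), 'tool_rot': array([-3.14021289e+00, -2.03908685e-04,  2.69875536e+00]), 'contact_force': array([-0.3738417 ,  1.03776974,  0.75047611]), 'torque': array([-0.00657026,  0.01068869, -0.04105031]), 'grip_force': 0.0, 'opening': 0.09220298518647847}
```

View pics/top0.png

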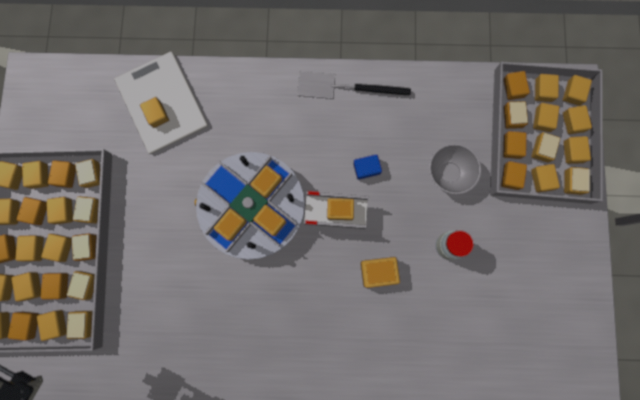

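View pics/side0.png

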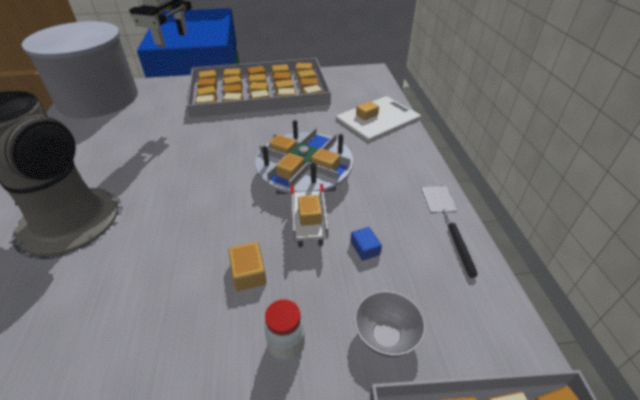

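Top view: the carousel hub is at (250,203), with the empty blue pocket pointing up-left at (225,183). The posts are at about (244,160), (291,198), (251,246) and (205,208), and the chute runs right from the red marks at (313,193) and (313,222).

Candidates for the block:
- (340,209): golden, lying in the chute.
- (380,272): golden and larger, on the table.
- (368,167): blue, so excluded.
- (153,112): golden, on the cutting board.

(340,209) fits because it is the smaller golden one and it waits in the chute. I'll confirm it in a crop and measure.

```bash
cat > h.py <<'E'
from cell import robot, eyes
import cv2,numpy as np
def ray(c,u,v,z):
    M=np.array(c["world_to_cam"]);R=M[:3,:3];t=M[:3,3]
    o=-R.T@t; d=R.T@np.array([(u-c["cx"])/c["fx"],(v-c["cy"])/c["fy"],1])
    return (o+d*(z-o[2])/d[2])
def proj(c,p):
    q=np.array(c["world_to_cam"])@np.r_[p,1]
    return np.array([c["fx"]*q[0]/q[2]+c["cx"],c["fy"]*q[1]/q[2]+c["cy"]])
def blobs(p,lo,hi,amin=15,roi=None):
    m=cv2.inRange(cv2.cvtColor(p,cv2.COLOR_BGR2HSV),np.array(lo),np.array(hi))
    if roi:
        k=np.zeros_like(m);x0,y0,x1,y1=roi;k[y0:y1,x0:x1]=1;m*=k
    n,l,s,ce=cv2.connectedComponentsWithStats(m)
    return [(ce[i],s[i,4],l==i) for i in range(1,n) if s[i,4]>=amin]
E
python3 - <<'E'
from h import *
p=cv2.imread("pics/top0.png");c=eyes.calibration("top");roi=(185,140,385,300)
for nm,lo,hi,z in(("green",(60,80,30),(90,255,160),.072),("black",(0,0,0),(180,120,50),.105),("red",(0,150,80),(5,255,255),.074),("red2",(172,150,80),(180,255,255),.074),("gold",(8,120,120),(25,255,255),.086),("blue",(100,150,60),(125,255,255),.05)):
    for ce,a,m in blobs(p,lo,hi,8,roi):
        r=cv2.minAreaRect(np.argwhere(m)[:,::-1].astype(np.float32))
        print(nm,a,np.round(ce,1),np.round(ray(c,*ce,z)[:2],4),"rect",np.round(r[0],1),np.round(r[1],1),round(r[2],1))
cv2.imwrite("pics/crop0.png",cv2.resize(p[140:300,185:395],None,fx=3.7,fy=3.7,interpolation=cv2.INTER_CUBIC))
E
```

```text
green 576 [248.1 202.8] [0.5617 0.0956] rect [248.5 203. ] [26.9 27.6] 40.1
black 33 [244.1 160.8] [0.6503 0.1036] rect [244.3 160.8] [8.5 3.5] 45.0
black 28 [290.4 197.8] [ 0.5704 -0.0022] rect [290.4 197.8] [7.2 3.6] 63.4
black 36 [205.1 207.1] [0.5447 0.1827] rect [205.2 207.1] [9.4 3.6] 26.6
black 26 [251.1 245.1] [0.4653 0.0779] rect [251.2 245.1] [6.7 3.6] 26.6
red 29 [313.4 192.9] [ 0.588  -0.0505] rect [313.5 192.5] [3. 9.] 90.0
red 22 [310.7 222.4] [ 0.5214 -0.0468] rect [311. 222.] [10.  2.] -0.0
gold 475 [264.8 180.3] [0.6115 0.0584] rect [264.8 180.3] [18.8 25.4] 39.8
gold 503 [340.3 207.9] [ 0.5539 -0.1117] rect [340.5 208. ] [20. 25.] 90.0
gold 482 [268.6 219.5] [0.5237 0.0458] rect [268.5 219.4] [25.5 19.1] 38.7
gold 487 [228.4 223.7] [0.5119 0.134 ] rect [228.4 223.6] [19.2 25.8] 38.7
gold 596 [373.4 272.4] [ 0.4156 -0.1863] rect [373.8 272.7] [26.7 23.6] 82.9
blue 465 [367.3 166.4] [ 0.6582 -0.1724] rect [367.4 166.4] [18.9 24.7] 76.0
blue 118 [278.4 169.4] [0.6456 0.0337] rect [278.3 168.8] [19.8  6.4] 45.0
blue 726 [225.4 184.4] [0.6066 0.1548] rect [225.4 184.5] [31.6 23.2] 39.5
blue 181 [283.7 231.9] [0.5005 0.015 ] rect [283.2 231.5] [ 9.5 23.2] 41.4
blue 131 [220.1 239.1] [0.4798 0.1591] rect [219.5 238.7] [21.1  7.8] 33.7
```

View pics/crop0.png

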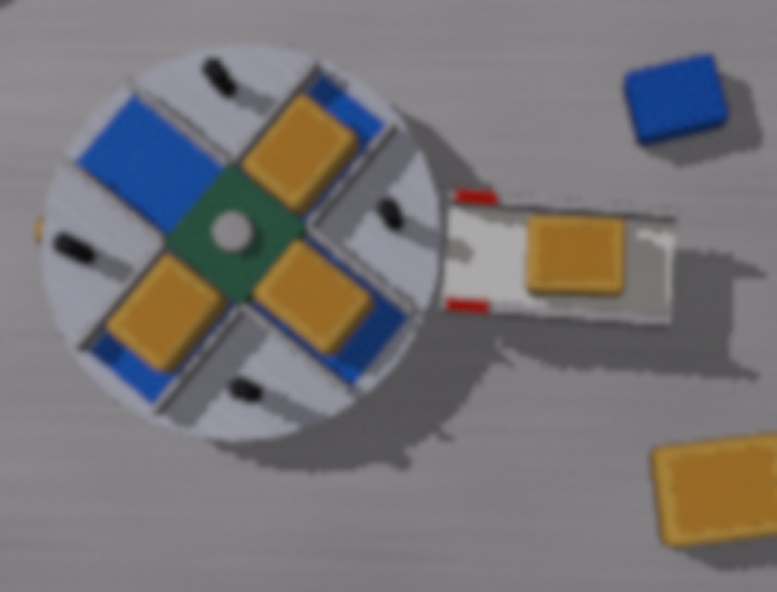

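The crop confirms the golden block in the chute at crop (575,255), with the blue block and the larger golden one outside it. The axis is at about (0.5617, 0.096), the empty pocket at 52.8° and the chute at about -92.3°. So the carousel must turn about -145°. I'll take post d at about (0.657, 0.109) and walk it round.

```bash
python3 -m handwheel '[31,-26,0,0.08,0.4, 31,-26,0,0.08,0.4, 31,-26,0,0.08,0.4, 31,-26,0,0.08,0.4, 31,-26,0,0.08,0.4, 31,-26,0,0.08,0.4, 31,-26,0,0.08,0.4, 31,-26,0,0.02,0.4]' 15
python3 -m handwheel '[31,-26,0,0,0.4, 31,-26,0,0,0.4, 31,-26,0,0,0.4, 31,-26,0,0,0.4, 30,-26,0,0,0.4, 30,-26,0,0,0.4, 0,0,0,0,0.4, 0,0,0,0,0.4]'
```

```text
time: 0.9
tool_pos: [0.4738, 0.2651, 0.2101]
tool_rot: [-3.142, -0.001, -3.002]
contact_force: [-0.1, 0.5, 0.1]
opening: 0.0375
grip_force: 0.0
time: 1.7
tool_pos: [0.6568, 0.1097, 0.2092]
tool_rot: [3.141, -0.002, -3.006]
contact_force: [-0.6, -0.2, 0.0]
opening: 0.0369
grip_force: 0.0
```

Run:
```python
from h import *
c=eyes.calibration("wrist");p,d=eyes.read_camera("wrist")
print(proj(c,[.6567,.109,.105]),proj(c,[.5617,.096,.082]))
cv2.imwrite("pics/w1.png",p)
```

```text
[314.71141873 192.04788511] [314.5147377   89.81276076]
```

View pics/w1.png

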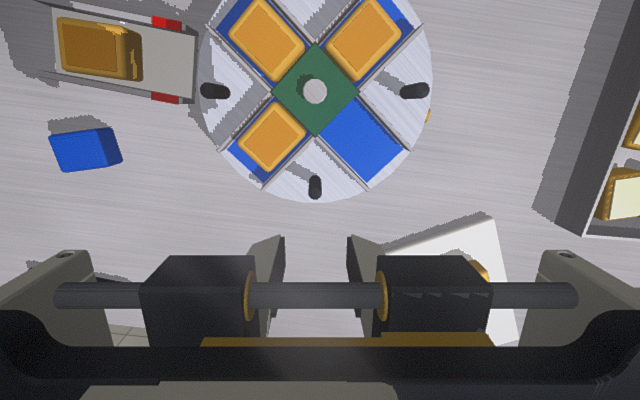

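The wrist view shows post d's top at about (315,190), centred between the fingers, and the knob at (315,90), both as predicted. I'll go down and grip while computing the arc.

```bash
python3 -m handwheel '[0,0,-39,0,0.4, 0,0,-39,0,0.4, 0,0,-39,0,0.4, 0,0,0,0,0.1, 0,0,0,0,0.1, 0,0,0,0,0.1, 0,0,0,0,0.1]' 15
python3 - <<'E'
import numpy as np
t=np.radians(7.8)-np.arange(25)*2.532/24
p=np.round(96*np.c_[np.cos(t),np.sin(t)]).astype(int)
print(2.532/24,np.diff(p,axis=0).tolist())
E
```

```text
time: 2.45
tool_pos: [0.6583, 0.1108, 0.0963]
tool_rot: [-3.141, 0.005, -3.004]
contact_force: [-0.2, 0.5, 0.3]
opening: 0.0109
grip_force: 0.0
0.1055 [[1, -10], [0, -10], [-2, -10], [-2, -10], [-3, -10], [-5, -9], [-5, -8], [-6, -8], [-7, -8], [-8, -6], [-8, -6], [-9, -5], [-9, -4], [-10, -2], [-10, -2], [-10, -1], [-10, 0], [-10, 2], [-10, 2], [-10, 4], [-9, 4], [-8, 6], [-8, 6], [-8, 7]]
```

Run:
```python
from h import *
print(robot.observe()['opening'],robot.observe()['tool_pos'])
p,d=eyes.read_camera("wrist")
cv2.imwrite("pics/w2.png",p)
```

```text
0.01092930029586846 [0.65825113 0.11076363 0.09629152]
```

View pics/w2.png

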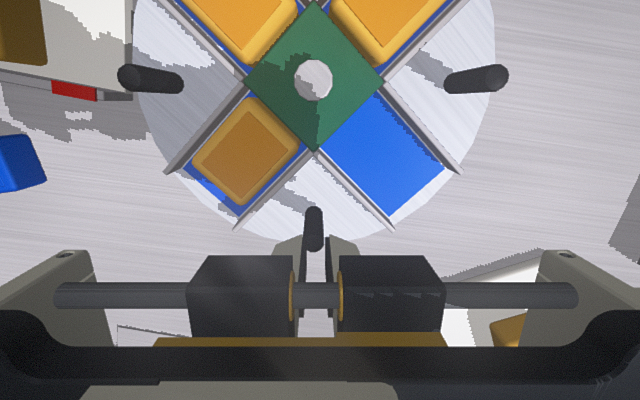

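Run:
```python
from h import *
c=eyes.calibration("wrist");s=robot.observe()
print("tcp",proj(c,s['tool_pos']),"knob",proj(c,[.5617,.096,.082]))
for r in(.089,.096,.103): print(r,[proj(c,[.5617+r*np.cos(.136),.096+r*np.sin(.136),z]).round(1).tolist() for z in(.05,.105)])
p=cv2.imread("pics/w2.png")
for y in range(200,262,4): print(y,p[y,300:330:3].mean(axis=1).astype(int).tolist())
```

```text
tcp [315.68788108 237.97002055] knob [313.32890911  78.71602383]
0.089 [[313.8, 202.8], [313.4, 232.0]]
0.096 [[313.8, 211.1], [313.4, 242.3]]
0.103 [[313.8, 219.2], [313.4, 252.4]]
200 [161, 167, 159, 237, 233, 230, 225, 229, 231, 227]
204 [163, 160, 162, 158, 161, 180, 229, 228, 229, 230]
208 [159, 165, 160, 59, 61, 57, 65, 234, 231, 227]
212 [161, 163, 55, 60, 63, 66, 61, 61, 233, 230]
216 [227, 223, 51, 63, 58, 62, 63, 54, 231, 229]
220 [231, 230, 59, 60, 60, 61, 61, 53, 238, 226]
224 [228, 238, 59, 58, 62, 61, 61, 53, 237, 231]
228 [227, 184, 60, 60, 59, 60, 60, 55, 242, 233]
232 [233, 107, 61, 60, 60, 58, 64, 57, 244, 230]
236 [121, 64, 59, 65, 65, 61, 61, 51, 245, 197]
240 [123, 57, 62, 60, 61, 62, 62, 58, 186, 54]
244 [124, 62, 58, 57, 59, 61, 59, 52, 164, 53]
248 [117, 61, 56, 59, 62, 59, 54, 117, 197, 50]
252 [110, 56, 113, 191, 160, 166, 205, 199, 194, 53]
256 [91, 59, 117, 204, 201, 199, 198, 194, 196, 52]
260 [69, 58, 105, 194, 196, 195, 194, 193, 190, 53]
```

```bash
python3 -m handwheel '[0,0,0,0,0, 0,0,0,0,0, 0,0,0,0,0]' 15
```

```text
time: 2.8
tool_pos: [0.657, 0.1103, 0.0937]
tool_rot: [3.142, 0.0, -3.004]
contact_force: [0.0, -1.3, -0.1]
opening: 0.0002
grip_force: 0.0
```

Run:
```python
from h import *
p,d=eyes.read_camera("wrist");q,_=eyes.read_camera("side")
c=eyes.calibration("wrist");s=robot.observe()
for dr in (-.0095,0,.0095):
  print([proj(c,s['tool_pos']+[dr,dr*.137,dz]).round().tolist() for dz in(-.014,0,.005)])
print("knob px expected",proj(c,[.5617,.096,.082]))
cv2.imwrite("pics/w3.png",np.vstack([p[180:350,200:440],cv2.resize(q[110:200,230:370],(240,154))]).repeat(2,0).repeat(2,1)[:600])
```

```text
[[316.0, 216.0], [316.0, 224.0], [316.0, 227.0]]
[[316.0, 229.0], [316.0, 238.0], [316.0, 241.0]]
[[316.0, 242.0], [316.0, 251.0], [316.0, 255.0]]
knob px expected [313.51090824  80.600356  ]
```

View pics/w3.png

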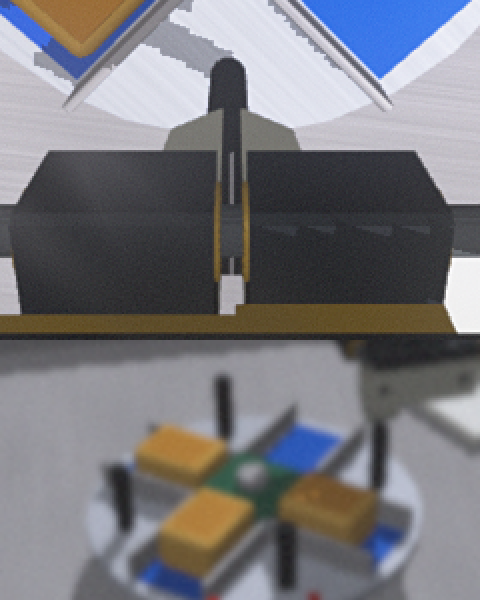

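Run:
```python
from h import *
c=eyes.calibration("side");s=robot.observe();t=s['tool_pos'];print(t)
print("tip",proj(c,t-[0,0,.014]),"posttop",proj(c,[.6567,.109,.105]),"base",proj(c,[.6567,.109,.05]),"knob",proj(c,[.5617,.096,.082]))
q,d=eyes.read_camera("side")
cv2.imwrite("pics/s3.png",cv2.resize(q[90:190,240:370],None,fx=5,fy=5,interpolation=cv2.INTER_CUBIC))
p,dw=eyes.read_camera("wrist")
c=eyes.calibration("wrist");M=np.linalg.inv(np.array(c["world_to_cam"]))
for u,v in((314,209),(314,215),(314,220),(314,228),(314,236),(300,240),(290,240),(328,240),(338,245)):
    z=dw[v,u]; print(u,v,(M@[(u-c["cx"])/c["fx"]*z,(v-c["cy"])/c["fy"]*z,z,1])[:3].round(4))
```

```text
[0.65693156 0.11037493 0.09343629]
tip [339.97901282 142.79761086] posttop [340.33194025 134.58670353] base [339.59016541 152.55666048] knob [303.34012794 148.12819616]
314 209 [0.6509 0.1083 0.0553]
314 215 [0.6515 0.1084 0.0664]
314 220 [0.6512 0.1084 0.0769]
314 228 [0.6509 0.1084 0.0915]
314 236 [0.6517 0.1086 0.1019]
300 240 [0.6477 0.1001 0.1179]
290 240 [0.6815 0.0928 0.0514]
328 240 [0.6452 0.1157 0.1187]
338 245 [0.6455 0.121  0.1229]
```

View pics/s3.png

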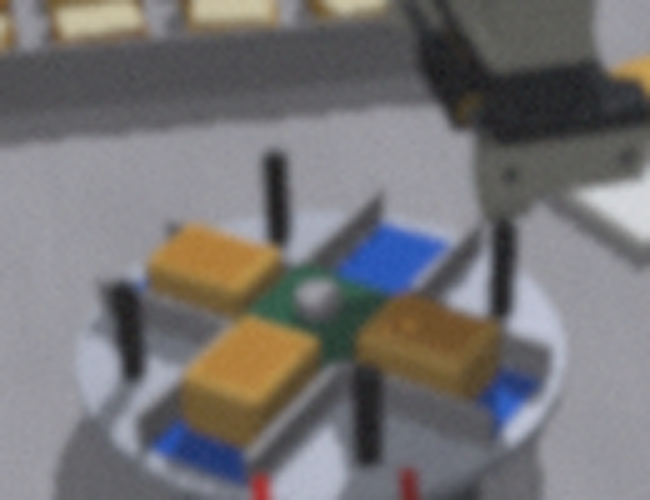

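The side view shows the fingertips ending just at post d's top, at crop (510,210), rather than around it. The shut fingers therefore closed above the post. I'll open slightly, go lower and close again.

```bash
python3 -m handwheel '[0,0,6,0,0.3, 0,0,0,0,0.3, 0,0,0,0,0.3, 0,0,-10,0,0.3, 0,0,-10,0,0.3,0,0,0,0,0.3]' 15
python3 -m handwheel '[0,0,0,0,0.05, 0,0,0,0,0.05, 0,0,0,0,0.05, 0,0,0,0,0.05]' 15
```

```text
time: 3.6
tool_pos: [0.6554, 0.1103, 0.0767]
tool_rot: [3.141, -0.005, -3.004]
contact_force: [-0.8, -0.5, -1.1]
opening: 0.0277
grip_force: 0.0
time: 4.0
tool_pos: [0.6571, 0.1103, 0.0796]
tool_rot: [-3.142, 0.001, -3.004]
contact_force: [0.6, -1.5, -1.5]
opening: 0.013
grip_force: 15.0
```

Gripped: opening 13 mm, grip 15 N. Now the arc.

```bash
python3 -m handwheel '[1,-10,0,-0.1055,0, 0,-10,0,-0.1055,0, -2,-10,0,-0.1055,0, -2,-10,0,-0.1055,0, -3,-10,0,-0.1055,0, -5,-9,0,-0.1055,0, -5,-8,0,-0.1055,0, -6,-8,0,-0.1055,0]' 20
```

```text
time: 4.8
tool_pos: [0.6383, 0.0377, 0.0797]
tool_rot: [3.132, 0.003, 2.43]
contact_force: [12.9, 7.7, -9.2]
opening: 0.0127
grip_force: 20.0
```

```bash
python3 -m handwheel '[-7,-8,0,-0.1055,0, -8,-6,0,-0.1055,0, -8,-6,0,-0.1055,0, -9,-5,0,-0.1055,0, -9,-4,0,-0.1055,0, -10,-2,0,-0.1055,0, -10,-2,0,-0.1055,0, -10,-1,0,-0.1055,0]' 20
python3 - <<'E'
from h import *
p,d=eyes.read_camera("top")
cv2.imwrite("pics/t4.png",p)
c=eyes.calibration("top")
for ce,a,m in blobs(p,(100,150,60),(125,255,255),60,(185,140,320,300)): print(a,ce.round(1),ray(c,*ce,.05)[:2].round(4))
E
```

```text
time: 5.6
tool_pos: [0.5645, 0.0003, 0.0796]
tool_rot: [3.139, 0.001, 1.586]
contact_force: [2.4, -1.1, -4.2]
opening: 0.0128
grip_force: 20.0
```

```bash
python3 -m handwheel '[-10,0,0,-0.1055,0, -10,2,0,-0.1055,0, -10,2,0,-0.1055,0, -10,4,0,-0.1055,0, -9,4,0,-0.1055,0, -8,6,0,-0.1055,0, -8,6,0,-0.1055,0, -8,7,0,-0.1055,0]' 20
python3 -m handwheel '[0,0,0,0,0.3, 0,0,0,0,0.3, 0,0,0,0,0.3, 0,0,30,0,0.3, 0,0,50,0,0.3, 0,0,50,0,0.3, -10,0,10,0,0.3, 0,0,0,0,0.3]'
```

```text
time: 6.45
tool_pos: [0.4919, 0.0312, 0.0796]
tool_rot: [3.139, -0.0, 0.744]
contact_force: [2.2, 1.5, -3.8]
opening: 0.0126
grip_force: 20.0
time: 7.25
tool_pos: [0.4813, 0.0325, 0.2214]
tool_rot: [3.139, -0.003, 0.748]
contact_force: [-0.6, -0.4, -0.5]
opening: 0.0274
grip_force: 0.0
```

Run:
```python
from h import *
s=robot.observe();t=s['tool_pos'];print(t)
p,d=eyes.read_camera("top");q,dq=eyes.read_camera("side")
c=eyes.calibration("top");cs=eyes.calibration("side")
for dz in(.014,.0,-.012): print("side",dz,proj(cs,t-[0,0,dz]).round(1))
for nm,lo,hi,z in(("green",(60,80,30),(90,255,160),.072),("gold",(8,120,120),(25,255,255),.0855),("blue",(100,150,60),(125,255,255),.05),("red",(0,150,80),(5,255,255),.074)):
  for ce,a,m in blobs(p,lo,hi,10,(185,140,360,260)): print(nm,a,ce.round(1),ray(c,*ce,z)[:2].round(4))
cv2.imwrite("pics/m5.png",np.vstack([cv2.resize(p[140:270,185:385],(780,507//1),interpolation=cv2.INTER_CUBIC)[:330],cv2.resize(q[60:195,180:380],(390,263),interpolation=cv2.INTER_CUBIC).__class__(shape=(0,780,3),dtype=np.uint8)]) if 0 else np.hstack([cv2.resize(p[140:270,185:385],(400,260)),cv2.resize(q[60:190,230:380],(400,347))[:260]]).repeat(1,0))
cv2.imwrite("pics/m5.png",np.hstack([cv2.resize(p[140:290,185:375],(399,315)),cv2.resize(q[40:190,230:420],(399,315))]))
```

```text
[0.48125242 0.03250064 0.22140825]
side 0.014 [267.1 119.7]
side 0.0 [266.4 113.9]
side -0.012 [265.9 108.9]
gold 267 [250.4 169.4] [0.6356 0.0922]
gold 520 [340.3 208.2] [ 0.5534 -0.1115]
blue 84 [255.  159.4] [0.6678 0.0894]
blue 80 [357.2 167.1] [ 0.656  -0.1492]
blue 47 [288.  209.4] [0.5524 0.0072]
red 28 [313.5 193. ] [ 0.5879 -0.0508]
red 23 [310.6 222.3] [ 0.5215 -0.0466]
```

View pics/m5.png

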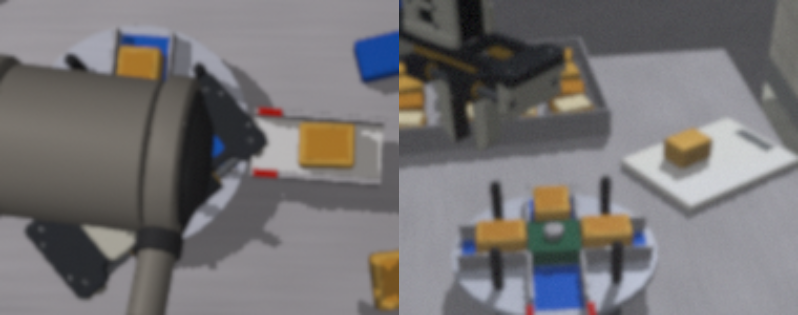

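Left half: a tofu-filled pocket now sits opposite the chute at (138,60), and the block still waits at (327,145). Right half: the empty blue pocket at (558,285) lines up with the red marks. The fingertips sit about 12 mm higher than the nominal offset from the TCP.

Next I'll put the closed fingers behind the block.

```bash
python3 -m handwheel '[11,-32,0,0.13,0, 11,-32,0,0.13,0, 11,-32,0,0.13,0, 11,-32,0,0.13,0, 12,-33,0,0.13,0, 12,-33,0,0.126,0, 0,0,0,0,0, 0,0,0,0,0]' 20
python3 -m handwheel '[0,0,-40,0,0, 0,0,-40,0,0, 0,0,-30,0,0, 0,0,0,0,0, 0,0,0,0,0]'
python3 - <<'E'
from h import *
t=robot.observe()['tool_pos'];print(t)
q,dq=eyes.read_camera("side");cs=eyes.calibration("side")
for dz in(.014,0,-.012): print(dz,proj(cs,t-[0,0,dz]).round(1))
u,v=proj(cs,t+[0,0,.012]).astype(int)
cv2.imwrite("pics/s6.png",cv2.resize(q[v-60:v+50,u-70:u+70],(700,550),interpolation=cv2.INTER_CUBIC));print(u-70,v-60)
E
```

```text
time: 8.15
tool_pos: [0.5482, -0.1617, 0.2169]
tool_rot: [-3.137, -0.002, 1.52]
contact_force: [-0.8, 0.4, -0.7]
opening: 0.0004
grip_force: 0.0
time: 8.65
tool_pos: [0.5488, -0.1606, 0.1095]
tool_rot: [-3.141, -0.001, 1.523]
contact_force: [-0.7, 1.1, 0.9]
opening: 0.0007
grip_force: 0.0
[ 0.54880097 -0.16059841  0.10954118]
0.014 [309.4 217.4]
0 [309.3 212.4]
-0.012 [309.2 208. ]
239 147
```

View pics/s6.png

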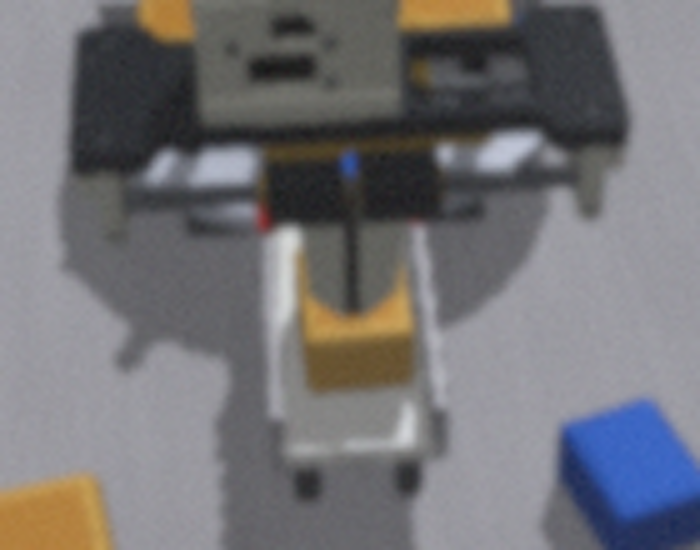

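The closed fingertips are at crop (350,315), appearing just over the block's outer top edge at (360,335). I'll get their 3D position from depth before going lower.

Run:
```python
from h import *
print(robot.observe()['tool_pos'])
q,d=eyes.read_camera("side");c=eyes.calibration("side");M=np.linalg.inv(np.array(c["world_to_cam"]))
for x,y in((335,270),(370,270),(330,290),(335,302),(370,302),(360,325),(320,330),(390,330),(360,345),(360,360),(360,380),(350,430),(330,445),(345,455)):
    u,v=239+x//5,147+y//5; z=d[v,u]; print(x,y,(M@[(u-c["cx"])/c["fx"]*z,(v-c["cy"])/c["fy"]*z,z,1])[:3].round(4))
```

```text
[ 0.54965537 -0.16117873  0.11075355]
335 270 [ 0.5421 -0.1726  0.152 ]
370 270 [ 0.555  -0.1742  0.1518]
330 290 [ 0.5399 -0.1738  0.143 ]
335 302 [ 0.5416 -0.1736  0.1375]
370 302 [ 0.555  -0.1728  0.135 ]
360 325 [ 0.5546 -0.1356  0.0854]
320 330 [ 0.538  -0.1373  0.0864]
390 330 [ 0.5664 -0.14    0.0853]
360 345 [ 0.5537 -0.1423  0.0805]
360 360 [ 0.5536 -0.1425  0.0721]
360 380 [ 0.5535 -0.1415  0.0591]
350 430 [ 0.5469 -0.1613  0.0508]
330 445 [ 0.5378 -0.1693  0.0517]
345 455 [ 0.5436 -0.1722  0.048 ]
```

Run:
```python
from h import *
t=robot.observe()['tool_pos']
q,d=eyes.read_camera("side");c=eyes.calibration("side");M=np.linalg.inv(np.array(c["world_to_cam"]))
for x,y in((115,225),(115,200),(590,205),(300,205),(300,215),(410,212),(400,160),(200,190),(500,178),(110,160),(160,160),(580,130),(250,135),(345,307),(345,312),(355,312)):
    u,v=239+x//5,147+y//5; z=d[v,u]; print(x,y,((M@[(u-c["cx"])/c["fx"]*z,(v-c["cy"])/c["fy"]*z,z,1])[:3]-t).round(4))
```

```text
115 225 [-0.0845 -0.0353  0.0933]
115 200 [-0.0834 -0.0344  0.1036]
590 205 [ 0.0796 -0.0399  0.0874]
300 205 [-0.0211 -0.0359  0.0956]
300 215 [-0.0213 -0.0353  0.0904]
410 212 [ 0.0166 -0.0378  0.0906]
400 160 [ 0.0145 -0.0279  0.1051]
200 190 [-0.0547 -0.026   0.0977]
500 178 [ 0.0486 -0.0332  0.0989]
110 160 [-0.0834 -0.0326  0.1197]
160 160 [-0.0744  0.1866 -0.0615]
580 130 [ 0.0735 -0.0416  0.1228]
250 135 [-0.0362 -0.0241  0.1185]
345 307 [-0.0045 -0.0103  0.0214]
345 312 [-0.0046 -0.0111  0.0195]
355 312 [ 0.0033  0.0327 -0.0237]
```

Per depth, the tip is about 19 mm above the reported TCP and the rest of the gripper at least 85 mm above it. I'll lower to tip height of about 65 mm and start pushing slowly.

```bash
python3 -m handwheel '[1,0,-30,0,0, 0,0,-20,0,0, 0,0,-10,0,0, 0,0,-5,0,0, 0,0,0,0,0, 0,0,0,0,0]'
python3 -m handwheel '[0.2,4,0,0,0, 0.2,4,0,0,0, 0.2,5,0,0,0, 0.2,5,0,0,0, 0.3,6,0,0,0, 0.3,6,0,0,0, 0.3,6,0,0,0, 0.3,6,0,0,0]'
```

```text
time: 9.4
tool_pos: [0.5507, -0.1619, 0.0456]
tool_rot: [3.14, 0.001, 1.523]
contact_force: [0.2, 0.1, 0.0]
opening: 0.0006
grip_force: 0.0
time: 10.2
tool_pos: [0.552, -0.119, 0.0444]
tool_rot: [3.142, 0.0, 1.523]
contact_force: [0.5, -1.1, 0.8]
opening: 0.0003
grip_force: 0.5
```

```bash
python3 -m handwheel '[0.3,6,0,0,0, 0.3,6,0,0,0, 0.3,6,0,0,0, 0.2,5,0,0,0, 0.2,5,0,0,0]'; python3 -m handwheel '[0.2,5,0,0,0, 0.2,5,0,0,0, 0.2,5,0,0,0, 0.2,5,0,0,0, 0.2,5,0,0,0]'
```

```text
time: 10.7
tool_pos: [0.5532, -0.0912, 0.0444]
tool_rot: [-3.142, 0.0, 1.523]
contact_force: [-0.1, -0.7, -0.3]
opening: 0.0004
grip_force: 0.4
time: 11.2
tool_pos: [0.5543, -0.0662, 0.0445]
tool_rot: [3.141, 0.0, 1.523]
contact_force: [0.4, -0.2, 2.0]
opening: 0.0002
grip_force: 0.4
```

```bash
python3 -m handwheel '[0.3,5,0,0,0, 0.3,5,0,0,0, 0.2,5,0,0,0, 0.3,5,0,0,0, 0.2,5,0,0,0, 0.3,5,0,0,0, 0.3,5,0,0,0, 0.2,5,0,0,0]'; python3 -m handwheel '[0.2,4,0,0,0, 0.1,3,0,0,0, 0.1,3,0,0,0, 0.1,2,0,0,0, 0,0,0,0,0]'
```

```text
time: 12.0
tool_pos: [0.5564, -0.0261, 0.0444]
tool_rot: [3.142, -0.0, 1.523]
contact_force: [1.1, -1.0, -0.3]
opening: 0.0006
grip_force: 0.2
time: 12.5
tool_pos: [0.5568, -0.0143, 0.0444]
tool_rot: [3.142, -0.0, 1.523]
contact_force: [-0.7, -0.9, -0.6]
opening: 0.0005
grip_force: 0.0
```

Force stays near zero, so nothing has hit yet. About 6 mm remains, so I'll creep in until the hub stops the block.

```bash
python3 -m handwheel '[0.1,2,0,0,0, 0,1,0,0,0, 0.1,1,0,0,0, 0,0,0,0,0]'; python3 -m handwheel '[0,1,0,0,0, 0,1,0,0,0, 0,0,0,0,0]';python3 -m handwheel '[0,1,0,0,0, 0,0,0,0,0]'
```

```text
time: 12.9
tool_pos: [0.5571, -0.0105, 0.0445]
tool_rot: [3.141, -0.0, 1.523]
contact_force: [-0.3, 0.7, -0.6]
opening: 0.0006
grip_force: 0.0
time: 13.2
tool_pos: [0.557, -0.0085, 0.0444]
tool_rot: [3.141, -0.0, 1.523]
contact_force: [0.3, -0.0, 0.5]
opening: 0.0001
grip_force: 0.0
time: 13.4
tool_pos: [0.557, -0.0075, 0.0444]
tool_rot: [3.142, -0.0, 1.523]
contact_force: [0.2, 0.3, 0.7]
opening: 0.0002
grip_force: 0.0
```

```bash
for i in 1 ; do python3 -m handwheel '[0,1,0,0,0, 0,0,0,0,0]'; done; python3 -m handwheel '[0,1,0,0,0, 0,0,0,0,0]'; python3 -m handwheel '[0,1,0,0,0, 0,0,0,0,0]'
```

```text
time: 13.6
tool_pos: [0.557, -0.0069, 0.0445]
tool_rot: [3.142, 0.0, 1.523]
contact_force: [-0.1, -1.4, -0.0]
opening: 0.0003
grip_force: 1.1
time: 13.8
tool_pos: [0.557, -0.0068, 0.0445]
tool_rot: [3.141, 0.002, 1.523]
contact_force: [-0.6, -6.7, 0.7]
opening: 0.0005
grip_force: 3.4
time: 14.0
tool_pos: [0.5571, -0.0068, 0.0446]
tool_rot: [3.141, 0.003, 1.523]
contact_force: [-2.4, -10.9, 1.8]
opening: 0.0007
grip_force: 5.5
```

It's firmly stopped at the expected place. Now I'll back off, raise and clear the view.

```bash
python3 -m handwheel '[0,-4,0,0,0, -0.5,-10,0,0,0, -0.5,-15,0,0,0, -1,-20,0,0,0, 0,0,40,0,0, 0,0,50,0,0, 0,0,50,0,0]'; python3 -m handwheel '[0,-45,10,0,0, 0,-45,0,0,0, 0,-45,0,0,0, 0,-45,0,0,0, 0,-45,0,0,0, 0,-45,0,0,0, 0,0,0,0,0]'
python3 - <<'E'
from h import *
p,d=eyes.read_camera("top");q,_=eyes.read_camera("side")
c=eyes.calibration("top")
for nm,lo,hi,z in(("gold",(8,120,120),(25,255,255),.0855),("green",(60,80,30),(90,255,160),.072),("blue",(100,150,60),(125,255,255),.05)):
  for ce,a,m in blobs(p,lo,hi,20,(185,140,360,260)): print(nm,a,ce.round(1),ray(c,*ce,z)[:2].round(4), (ray(c,*ce,z)[:2]-[.5617,.096]).round(4), round(cv2.minAreaRect(np.argwhere(m)[:,::-1].astype(np.float32))[2],1))
cv2.imwrite("pics/f7.png",np.hstack([cv2.resize(p[140:290,185:375],(399,315)),cv2.resize(q[110:260,230:420],(399,315))]))
E
```

```text
time: 14.7
tool_pos: [0.5544, -0.0546, 0.1857]
tool_rot: [-3.14, -0.0, 1.522]
contact_force: [1.6, 0.0, -0.4]
opening: 0.0005
grip_force: 0.0
time: 15.4
tool_pos: [0.5534, -0.3301, 0.1935]
tool_rot: [-3.141, 0.002, 1.517]
contact_force: [0.6, 0.2, -0.2]
opening: 0.0009
grip_force: 0.0
gold 478 [249.7 174.8] [0.6233 0.093 ] [ 0.0616 -0.003 ] 5.7
gold 478 [219.5 199.9] [0.5643 0.1573] [0.0026 0.0613] 4.4
gold 520 [274.8 203.1] [0.5606 0.0338] [-0.0011 -0.0622] 4.1
gold 519 [244.  230.1] [0.4988 0.0989] [-0.0629  0.0029] 4.8
green 563 [247.8 203. ] [0.5613 0.0962] [-0.0004  0.0002] 5.2
blue 83 [254.9 159.4] [0.6679 0.0897] [ 0.1062 -0.0063] 16.4
blue 80 [357.2 167.1] [ 0.656  -0.1492] [ 0.0943 -0.2452] 90.0
blue 82 [203.7 201.7] [0.5646 0.2024] [0.0029 0.1064] 81.9
blue 174 [293.6 207. ] [ 0.5583 -0.0053] [-0.0034 -0.1013] 13.4
blue 161 [244.6 248.7] [0.4598 0.1019] [-0.1019  0.0059] 90.0
```

View pics/f7.png

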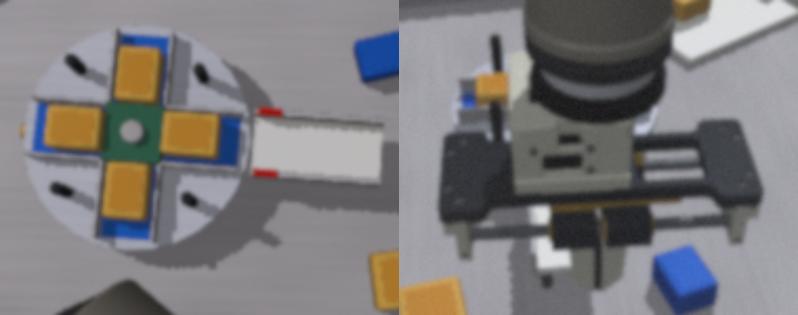

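The block sits at crop (190,133), touching the green hub: its centre is 62 mm from the axis against a nominal 63. The pockets are at -2.7°, matching the chute, and the arm is clear. Handing in.

```bash
python3 -c "
from cell import robot
print(robot.hand_in())"
```

```text
the job is handed in; nothing more can be done
None
```

I turned the carousel so its empty pocket lines up with the chute, pushed the tofu block home against the green hub, and handed the job in at about 15.5 s without going near the jar or bowl; no verdict came back.

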